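# Return the gel-bench vessels to their own pads

## Robot

A 6-joint arm with a two-finger parallel gripper is mounted at the origin on the work surface. World frame = base frame: x ahead of the robot, y to its left, z up, the work surface at z = 0. Lengths are in mm, angles in rad, forces in N, time in s.
With the tool pointing down it reaches from about 325 to 750 mm from the base axis. Payload 7.6 kg.
Tool frame: the origin (TCP) lies on the mounting face of the last link; the fingertips stand 173 mm ahead of it and the grasp point (between the pads) lies 155 mm ahead of it; z points along the fingers, y is the line along which they close (so a half turn about z gives the same grasp; the last joint's range is limited). The gripper opens to 85 mm and grips with 20 to 120 N. Pads are 22 mm wide; open, the fingers measure 114 mm over their backs; the gripper's body (76 mm by 85 mm) begins 54 mm behind the grasp point. The pads swing forward as they close: fully open they stand 13 mm farther back than shut.
Start: joints at [1.111, 0.052, 1.401, -0, 1.689, -0.07], TCP at [199.48, 485.63, 404.723] pointing down, gripper open.
Joint ranges: [-2.9, 2.9], [-0.91, 2.17], [0.12, 2.37], [-1.06, 4.2], [0.26, 2.73], [-2.93, 2.93]. Speed limits (rad/s): [2.57, 2.57, 3.01, 3.14, 3.14, 3.14].

## Interface

Orientations are given as a rotation vector (axis times angle).
In Python, from workcell import get_obs, read_camera, finish_job gives the robot as it stands.
- The arm moves only by the shell command python3 -m inch FILE [OPENING] [FORCE], which reads ROWS from the file FILE. ROWS is a JSON list of rows, 1 to 5 of them, each an object with the fields trans (a list: dx, dy, dz in mm), spin (a turn about the tool's z in rad); a field left out counts as zero; each row is the pose to reach, as a shift and turn from the pose commanded when the command began, along the tool's axes at that moment; what a row does not reach only later rows make up. A row lasts 1/10 s, in which the tool goes at most 50 mm and 0.15 rad, less where a joint would pass 70% of its speed; a pose out of reach is approached as far as the arm can. OPENING is the finger opening in mm, set as the command begins (- or left out keeps the last). The fingers move at their own pace and stop on an object; FORCE is the grip in N (left out, the last holds). Time passes only in rows, so rows that do not move let the fingers close. It prints the time, the measured TCP pose, the force, the opening and the grip force at its end. Input that does not fit is refused with a message, and nothing moves.
- get_obs(): the state, without advancing time (a new reading comes with each control period).
- read_camera(name): name is "scene" or "top"; returns a dict with "color" (420x560x3 uint8, blue, green, red), "intrinsics" (3x3 intrinsics, pixels), "camera_from_world" (4x4, takes a point from world to camera coordinates). Camera axes: x right, y down, z forward; pixel columns grow to the right and rows downward; lengths in mm; the calibration is good to about 2 mm. A picture is of the moment at which its call begins. There is no depth.
- finish_job(): hands the job in; it is judged then, once.
The state is a dict: "clock": time; "joint_positions": joint angles; "qvel": joint speeds; "joint_torque": joint torques, N m; "position": TCP position; "eef_rot": TCP orientation; "contact_force": force on the tool from outside, world axes, zero at the start; "torque": the same for the moment, N m; "finger_gap": finger opening in mm; "grasp_force": force on a finger pad.
Only numpy, scipy, OpenCV 4.12 (cv2) and the standard library are available. Lean on these libraries where they do the work, as an engineer would, in place of code of your own. Each camera call takes 0.05 s, during which the arm holds its last target. There are 200 camera calls.

## Task

The stoppered flask, the square bottle and the staining box are standing on one another's rubber pads: put each back, upright and centred, on the pad cut to the shape of its base (flask on the round pad, bottle on the square pad, box lengthwise along the oblong pad). Use the empty cork ring as the spare spot: park the first vessel on it, centred and let go, to free a pad, and leave the ring empty at the end. Never stand a vessel on the bare bench, drop it or tip it over, and leave the tube rack, beaker and tape roll where they are.

Things in the scene. Friction and masses are not known exactly. Their poses are not given: they have to be found in the camera images.
- flask: small conical glass flask with a grey round stopper, upright. Base 64 mm across, cone narrowing to a 26 mm neck between 66 and 88 mm up; stopper 33 mm across, 18 mm tall, from 88 mm up to the top at 106 mm, fixed in place (lift the flask by it). Origin: centre of the underside; z up. About 0.18 kg.
- bottle: white plastic bottle with a square 56 x 56 mm body, 78 mm tall, a 30 mm round neck to 90 mm and a grey round screw cap 36 mm across from 90 to 112 mm (the top), firmly shut (lift the bottle by it). Origin: centre of the underside; x and y square to its sides, z up. About 0.22 kg.
- box: grey plastic slide-staining box with dark ribs on its long sides and a white lid fixed shut. Body 76 mm long (x) by 48 mm wide (y); lid 82 x 48 mm, from 60 to 72 mm up (the top). Its long sides are flat and flush with the lid, for gripping across the 48 mm. Origin: centre of the underside; x along its length, z up. About 0.20 kg.
- round_pad: fixed dark rubber pad, round, 100 mm across, 8 mm thick: the flask's place. At the start the staining box stands on it. Origin: centre of its underside, on the bench.
- square_pad: fixed dark rubber pad, square, 92 x 92 mm, 8 mm thick: the bottle's place. At the start the flask stands on it. Origin: centre of its underside, on the bench; x and y along its sides.
- oblong_pad: fixed dark rubber pad, oblong, 120 mm (x) by 76 mm (y), 8 mm thick: the staining box's place. At the start the bottle stands on it. Origin: centre of its underside, on the bench; x along its length.
- cork_ring: fixed flat cork ring, 100 mm outside, 40 mm hole, flat top 12 mm above the bench: the spare spot, empty at the start; any of the vessels stands steadily on it when centred. Origin: centre of its underside, on the bench.
- rack: bystander: blue tube rack 60 (x) x 140 (y) mm, 61 mm tall with the tubes, loose. Origin: centre of the underside.
- beaker: bystander: empty glass beaker 76 mm across, 95 mm tall, loose. Origin: centre of the underside.
- tape: bystander: roll of green tape lying flat, 96 mm across, 25 mm tall, loose. Origin: centre of the underside.
There are look-alikes about, which are no part of the job. What is shaped like the square_pad but white or yellow is not meant.

How it is judged:
By the outcome, as a careful person would: the job done as asked, in the order asked, and still so for the second after the job is handed in, with the robot touching nothing.
It also fails if it takes over 120 s, if anything falls off the work surface, if the arm or the gripper's body presses on something with over 40 N, if the wrist force passes 120 N, or if a joint passes its speed limit or range.

## Working session

There is one attempt and no reset: what is moved stays moved. The work goes in short steps, Python scripts to look and compute and a shell command to move; the robot and the scene stay as the last step left them, time stands still between calls to the robot, and variables do not carry over. Pictures are saved under pics/ and viewed, at most 14 in all, crops included, and the job is handed in when it is done.

```bash
mkdir -p pics; ls
python3 - <<'E'
from workcell import *
import cv2,numpy as np
o=get_obs();print({k:np.round(v,3) for k,v in o.items()})
for n in("top","scene"):
    r=read_camera(n);cv2.imwrite(f"pics/{n}0.png",r["color"]);np.savez(f"{n}0.npz",**r);print(r["intrinsics"],r["camera_from_world"].round(3))
E
```

```text
pics
{'clock': np.float64(0.0), 'joint_positions': array([ 1.111,  0.053,  1.402, -0.   ,  1.689, -0.07 ]), 'qvel': array([-0.   ,  0.   , -0.001, -0.001, -0.001, -0.001]), 'joint_torque': array([ 0.0000e+00, -3.8166e+01, -3.6019e+01, -0.0000e+00,  6.0000e-03,
        0.0000e+00]), 'position': array([199.479, 485.593, 403.862]), 'eef_rot': array([-6.080e-01, -3.082e+00,  2.000e-03]), 'contact_force': array([-0.627,  0.639, -0.068]), 'torque': array([-0.069,  0.012, -0.009]), 'grasp_force': np.float64(0.0), 'finger_gap': np.float64(85.295)}
[[388.27247394   0.         282.39814001]
 [  0.         388.27247394 208.2969486 ]
 [  0.           0.           1.        ]] [[-2.000000e-02 -1.000000e+00 -4.000000e-03  3.585800e+01]
 [-9.910000e-01  2.000000e-02 -1.350000e-01  5.054400e+02]
 [ 1.350000e-01  1.000000e-03 -9.910000e-01  1.109206e+03]
 [ 0.000000e+00  0.000000e+00  0.000000e+00  1.000000e+00]]
[[502.0336986    0.         283.34351138]
 [  0.         502.0336986  209.74570729]
 [  0.           0.           1.        ]] [[ 1.220000e-01  9.930000e-01  5.000000e-03 -6.067500e+01]
 [ 6.590000e-01 -7.700000e-02 -7.480000e-01 -2.779100e+02]
 [-7.420000e-01  9.500000e-02 -6.630000e-01  1.784857e+03]
 [ 0.000000e+00  0.000000e+00  0.000000e+00  1.000000e+00]]
```

View pics/top0.png

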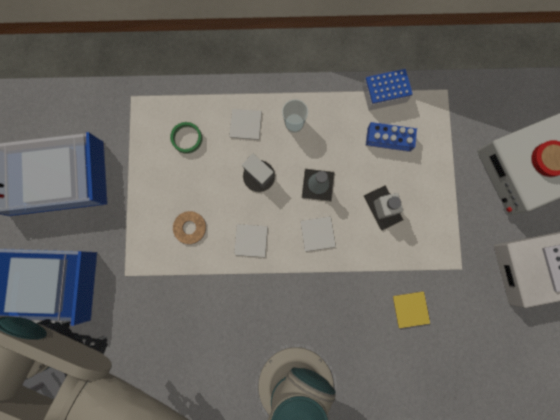

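View pics/scene0.png

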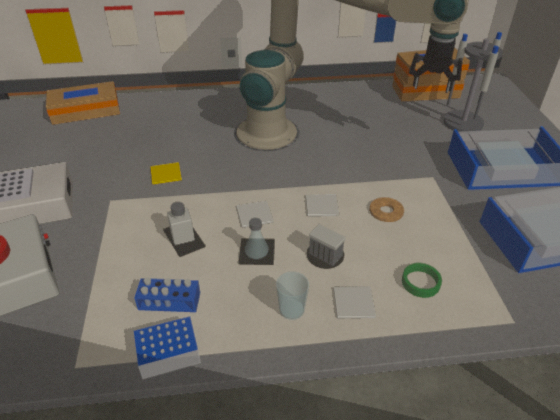

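Top view: the box is on the round pad (259,176), the flask on the square pad (319,185) and the bottle on the oblong pad (384,207). The empty cork ring is at (190,228), the beaker at (294,115), the tape at (186,137) and the rack at (392,136). The white squares at (246,125), (251,240) and (318,234) and the yellow one are decoys. The scene view agrees.

```bash
cat > h.py <<'E'
import cv2,numpy as np
def load(n):
    r=np.load(n);return r["color"],r["intrinsics"],r["camera_from_world"]
def ray(K,T,uv,z):
    uv=np.atleast_2d(np.asarray(uv,float));d=np.c_[uv,np.ones(len(uv))]@np.linalg.inv(K).T@T[:3,:3]
    c=-T[:3,:3].T@T[:3,3];return (c+d*((z-c[2])/d[:,2])[:,None])[:,:2]
def proj(K,T,P):
    p=(np.atleast_2d(P)@T[:3,:3].T+T[:3,3])@K.T;return p[:,:2]/p[:,2:]
E
python3 - <<'E'
from h import *
for n,a,b,c,d in(("top",150,235,230,410),("scene",195,275,155,355)):
    I,K,T=load(n+"0.npz")
    J=cv2.resize(I[a:b,c:d],None,fx=4,fy=4,interpolation=cv2.INTER_CUBIC);cv2.imwrite(f"pics/{n}c.png",J)
    hsv=cv2.cvtColor(I,cv2.COLOR_BGR2HSV)
    m=(I.max(2)<75).astype(np.uint8)
    k,l,s,ce=cv2.connectedComponentsWithStats(m)
    for i in range(1,k):
        x,y,w,h,A=s[i]
        if A>60 and 90<x<470 and 90<y<300:
            print(n,s[i],ray(K,T,ce[i],8).round(0))
    # cork
    m=((hsv[...,0]<20)&(hsv[...,1]>70)&(hsv[...,2]>80)).astype(np.uint8)
    k,l,s,ce=cv2.connectedComponentsWithStats(m)
    for i in range(1,k):
        if 200<s[i][4]<2500:
            q=np.argwhere(l==i)[:,::-1];p=ray(K,T,q,12);e=cv2.fitEllipse(cv2.convexHull(p.astype(np.float32)));print("cork?",n,s[i],e)
E
```

```text
top [244 170  31  22 325] [[591. 100.]]
top [303 170  31  31 620] [[574. -84.]]
top [365 186  38  44 504] [[ 502. -273.]]
cork? top [531 140  29  37 814] ((646.9712524414062, -792.3766479492188), (106.42157745361328, 120.08234405517578), 47.36130142211914)
cork? top [173 211  33  33 707] ((458.137451171875, 305.6861572265625), (96.49478149414062, 97.5538558959961), 159.8309783935547)
scene [440 113  22  18 111] [[ 31. 662.]]
scene [446 133  28  56 556] [[246. 615.]]
scene [164 227  41  29 376] [[ 538. -272.]]
scene [239 239  35  25 438] [[598. -85.]]
scene [307 240  37  28 408] [[628.  82.]]
cork? scene [ 25   7  45   7 207] ((-1262.9964599609375, -1016.6432495117188), (87.97672271728516, 276.08203125), 177.44479370117188)
cork? scene [ 289   50  161   52 1764] ((-401.4603576660156, 475.74896240234375), (586.7548828125, 706.6630249023438), 166.59884643554688)
cork? scene [451  56  24  43 357] ((-301.4552307128906, 843.1857299804688), (91.05918884277344, 403.9091491699219), 62.4658317565918)
cork? scene [369 197  35  25 632] ((467.02117919921875, 305.04571533203125), (100.39061737060547, 109.06307220458984), 66.47433471679688)
cork? scene [  0 235  10  29 208] ((506.0561828613281, -748.1637573242188), (25.162900924682617, 121.56917572021484), 107.4284439086914)
```

View pics/topc.png

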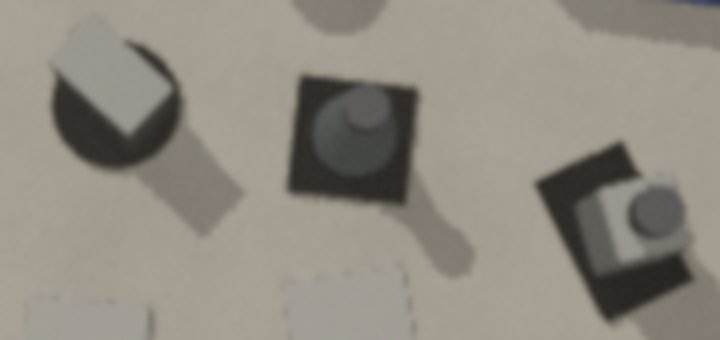

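View pics/scenec.png

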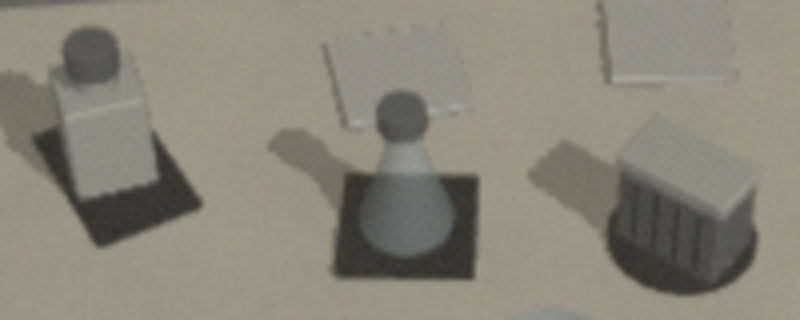

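The crops show every shape clearly. I'll cast the corners read from them onto the planes at their heights and compare the two views.

```bash
python3 - <<'E'
from h import *
off={"top":(230,150),"scene":(155,195)}
C={n:load(n+"0.npz") for n in off}
def W(n,pts,z):
    I,K,T=C[n];p=(np.array(pts,float)+.5)/4-.5+off[n];return ray(K,T,p,z)
def rect(s,n,pts,z):
    w=W(n,pts,z);r=cv2.minAreaRect(w.astype(np.float32));e=np.roll(w,-1,0)-w
    print(s,n,w.mean(0).round(1),"edges",np.linalg.norm(e,axis=1).round(0),"ang",np.degrees(np.arctan2(e[:,1],e[:,0])).round(0))
rect("sq","top",[(301,75),(418,88),(405,205),(287,192)],8)
rect("sq","scene",[(346,175),(478,176),(474,278),(335,276)],8)
rect("obl","top",[(623,142),(535,183),(610,322),(693,278)],8)
rect("lid","top",[(95,10),(173,90),(128,137),(48,60)],72)
rect("lid","scene",[(657,115),(762,170),(725,215),(618,155)],72)
rect("body","top",[(600,193),(672,172),(690,245),(612,265)],78)
w=W("scene",[(35,135),(100,247),(202,206)],8);print("obl scene",(w[0]+w[2])/2,np.linalg.norm(np.diff(w,axis=0),axis=1),np.degrees(np.arctan2(*(w[1]-w[0])[::-1])),np.degrees(np.arctan2(*(w[2]-w[1])[::-1])))
print("round",W("top",[(117,105)],8),W("scene",[(607,240),(757,240),(685,294)],8))
print("stopper",W("top",[(368,106)],106),W("scene",[(402,103)],106),"base",W("top",[(355,134)],12))
print("cap",W("top",[(659,209)],120),W("scene",[(92,41)],120), "z+8 stopper",W("top",[(368,106)],114),W("scene",[(402,103)],114))
E
echo '[{}]' > next.json && python3 -m inch next.json
```

```text
sq top [580.2 -83.2] edges [90. 91. 90. 91.] ang [-98. 172.  82.  -8.]
sq scene [587.3 -82.4] edges [90. 94. 90. 93.] ang [ 83.  -8. -98. 172.]
obl top [ 506.4 -278.4] edges [ 75. 118.  71. 115.] ang [ 114. -154.  -64.   24.]
lid top [619.4  95.7] edges [82. 47. 81. 50.] ang [-137.  136.   45.  -43.]
lid scene [615.1  98.5] edges [82. 48. 84. 47.] ang [  45.  -41. -136.  137.]
body top [ 505.4 -280.7] edges [54. 53. 57. 52.] ang [ -75. -170.  103.    6.]
obl scene [ 512.24287409 -275.93635818] [122.72859697  73.12803144] 23.144747767636492 114.18643627009439
round [[610.82673406  95.4745247 ]] [[616.35746839  46.72601161]
 [627.94536138 145.21440428]
 [669.22616333  89.13598955]]
stopper [[584.61428949 -85.53685127]] [[573.79321156 -82.41617567]] base [[583.80015722 -84.71859499]]
cap [[ 505.85691809 -279.84713345]] [[ 506.51699945 -278.12905291]] z+8 stopper [[582.8600764  -84.70777802]] [[582.45112839 -82.85532382]]
clock: 0.2
position: [199.5, 485.6, 404.2]
eef_rot: [-0.608, -3.082, 0.001]
contact_force: [-0.1, 0.2, -0.2]
finger_gap: 85.8
grasp_force: 0.0
```

```bash
cat > plan.py <<'E'
import sys,numpy as np
from scipy.spatial.transform import Rotation as Ro
from workcell import get_obs
o=get_obs();R=Ro.from_rotvec(o["eef_rot"]).as_matrix()
t=np.array(list(map(float,sys.argv[1:4])))
d=t-o["position"];print("tool delta",(R.T@d).round(1),"dist",np.linalg.norm(d).round(),"| close axis deg",np.degrees(np.arctan2(R[1,1],R[0,1])).round(1),"Rz",R[:,2].round(3),"q",o["joint_positions"].round(2),"t",o["clock"])
E
python3 plan.py 584 -84.5 404
python3 - <<'E'
from h import *
I,K,T=load("scene0.npz")
w=ray(K,T,(np.array([(77,198),(158,181),(65,122),(145,98)])+.5)/4-.5+(155,195),8);d=w[1]-w[0];print(w,np.degrees(np.arctan2(d[1],d[0])),np.linalg.norm(d))
w=ray(K,T,(np.array([(65,122),(145,98)])+.5)/4-.5+(155,195),86);d=w[1]-w[0];print(w,np.degrees(np.arctan2(d[1],d[0])),np.linalg.norm(d))
E
```

```text
tool delta [-5.723e+02 -3.812e+02  5.000e-01] dist 688.0 | close axis deg 67.7 Rz [-0.    -0.001 -1.   ] q [ 1.11  0.05  1.4  -0.    1.69 -0.07] t 0.2
[[ 536.31610697 -301.95411146]
 [ 526.36629009 -247.99306283]
 [ 459.8704155  -313.28086812]
 [ 441.30781028 -257.9976359 ]] 100.44735810813857 54.87069914768159
[[ 544.91861297 -298.5295322 ]
 [ 527.85150498 -247.70019635]] 108.56065022425155 53.618164445329406
```

```bash
echo '[{"trans": [-38,-25,0]},{"trans": [-76,-50,0]},{"trans": [-114,-76,0]},{"trans": [-152,-101,0]},{"trans": [-190,-127,0]}]' > next.json && python3 -m inch next.json 60 >/dev/null
echo '[{"trans": [-38,-25,0]},{"trans": [-76,-50,0]},{"trans": [-114,-76,0]},{"trans": [-152,-101,0]},{"trans": [-190,-127,0]}]' > next.json && python3 -m inch next.json >/dev/null
echo '[{"trans": [-38,-25,0]},{"trans": [-76,-50,0]},{"trans": [-114,-76,0]},{"trans": [-152,-101,0]},{"trans": [-192,-127,0]}]' > next.json && python3 -m inch next.json >/dev/null
echo '[{},{},{}]' > next.json && python3 -m inch next.json
python3 plan.py 584 -84.5 259
```

```text
clock: 2.0
position: [583.5, -83.4, 404.9]
eef_rot: [0.607, 3.082, 0.001]
contact_force: [-0.4, 0.3, -0.2]
finger_gap: 59.9
grasp_force: 0.0
tool delta [ -0.9  -0.9 145.9] dist 146.0 | close axis deg 67.7 Rz [ 0.  0. -1.] q [-0.2   0.24  1.2   0.    1.71 -1.39] t 2.0
```

```bash
echo '[{"trans": [0,0,40]},{"trans": [0,0,80]},{"trans": [0,0,110]},{"trans": [0,0,130]},{"trans": [-1,-1,146]}]' > next.json && python3 -m inch next.json >/dev/null
echo '[{},{},{}]' > next.json && python3 -m inch next.json
echo '[{},{},{},{},{}]' > next.json && python3 -m inch next.json 20 40
echo '[{},{},{},{},{}]' > next.json && python3 -m inch next.json
python3 - <<'E'
from workcell import *
import cv2,numpy as np
for n in("top","scene"):
    r=read_camera(n);np.savez(f"{n}1.npz",**r)
a=cv2.resize(np.load("top1.npz")["color"][110:240,220:400],None,fx=2.2,fy=2.2,interpolation=2)
b=cv2.resize(np.load("scene1.npz")["color"][165:295,180:360],None,fx=2.2,fy=2.2,interpolation=2)
cv2.imwrite("pics/g1.png",np.hstack([a,b]))
E
```

```text
clock: 2.8
position: [584.7, -85.3, 260.7]
eef_rot: [0.607, 3.079, 0.0]
contact_force: [0.1, 0.5, 0.7]
finger_gap: 60.2
grasp_force: 0.0
clock: 3.3
position: [584.6, -85.4, 259.8]
eef_rot: [0.608, 3.08, 0.001]
contact_force: [0.2, 1.7, 5.1]
finger_gap: 31.6
grasp_force: 39.5
clock: 3.8
position: [584.7, -85.4, 259.8]
eef_rot: [0.608, 3.08, 0.001]
contact_force: [0.2, 2.0, 5.2]
finger_gap: 32.0
grasp_force: 39.5
```

View pics/g1.png

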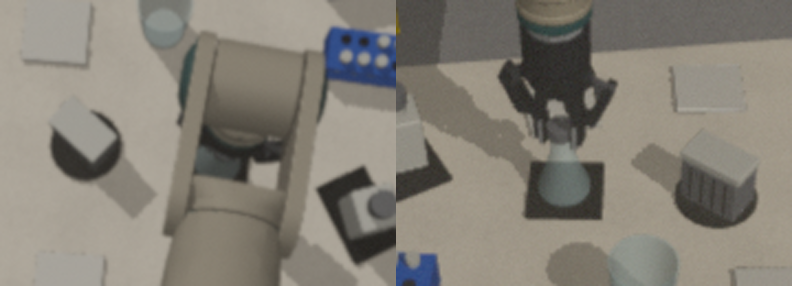

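The right panel shows the fingers closed round the stopper at about (558,128), with the flask still upright on the square pad. Now I'll lift it and carry it to the ring.

```bash
echo '[{"trans": [0,0,-20]},{"trans": [0,0,-50]},{"trans": [0,0,-80]},{"trans": [0,0,-110]},{"trans": [0,0,-140]}]' > next.json && python3 -m inch next.json
echo '[{}]' > next.json && python3 -m inch next.json
python3 plan.py 460.5 305.5 404
```

```text
clock: 4.4
position: [584.1, -85.6, 398.8]
eef_rot: [-0.608, -3.08, 0.0]
contact_force: [0.9, 0.1, -1.7]
finger_gap: 32.1
grasp_force: 39.9
clock: 4.5
position: [584.4, -85.6, 403.1]
eef_rot: [0.607, 3.075, -0.0]
contact_force: [0.4, -0.5, -2.4]
finger_gap: 31.8
grasp_force: 40.2
tool delta [263.3 314.6  -2.4] dist 410.0 | close axis deg 67.7 Rz [ 0.007 -0.002 -1.   ] q [-0.21  0.24  1.2  -0.    1.7  -1.39] t 4.5
```

```bash
echo '[{"trans": [12,15,0]},{"trans": [30,36,0]},{"trans": [49,59,0]},{"trans": [68,82,0]},{"trans": [88,105,0]}]' > next.json && python3 -m inch next.json >/dev/null
echo '[{"trans": [20,24,0]},{"trans": [40,48,0]},{"trans": [60,72,0]},{"trans": [74,88,0]},{"trans": [88,105,0]}]' > next.json && python3 -m inch next.json >/dev/null
echo '[{"trans": [20,24,0]},{"trans": [40,48,0]},{"trans": [60,72,0]},{"trans": [76,91,0]},{"trans": [87,105,0]}]' > next.json && python3 -m inch next.json >/dev/null
echo '[{},{},{}]' > next.json && python3 -m inch next.json
python3 plan.py 460.5 305.5 265
python3 - <<'E'
from workcell import *
import cv2,numpy as np
for n in("top","scene"):
    r=read_camera(n);np.savez(f"{n}2.npz",**r)
a=cv2.resize(np.load("top2.npz")["color"][150:290,130:270],None,fx=2.8,fy=2.8,interpolation=2)
b=cv2.resize(np.load("scene2.npz")["color"][100:240,310:450],None,fx=2.8,fy=2.8,interpolation=2)
cv2.imwrite("pics/g2.png",np.hstack([a,b]))
E
```

```text
clock: 6.3
position: [460.7, 305.4, 397.7]
eef_rot: [-0.609, -3.081, 0.002]
contact_force: [-0.7, 0.5, -2.3]
finger_gap: 32.0
grasp_force: 40.2
tool delta [1.000e-01 2.000e-01 1.327e+02] dist 133.0 | close axis deg 67.6 Rz [-0.001 -0.001 -1.   ] q [ 0.52  0.13  1.33 -0.    1.68 -0.66] t 6.3
```

View pics/g2.png

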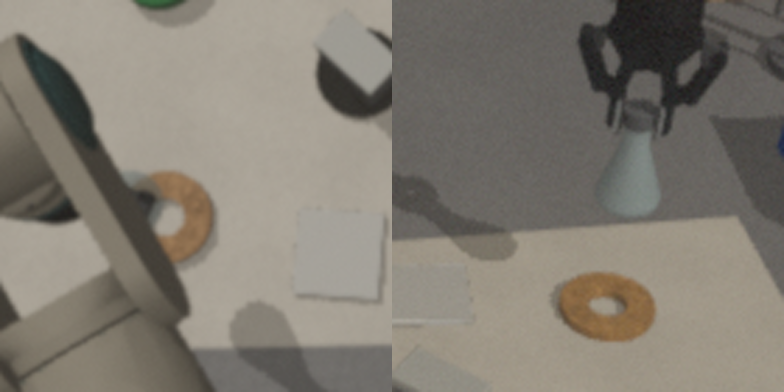

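Left: the arm is over the ring. Right: the flask hangs upright from its stopper at about (640,115), over the empty ring at (608,306). Lowering now.

```bash
echo '[{"trans": [0,0,30]},{"trans": [0,0,65]},{"trans": [0,0,95]},{"trans": [0,0,115]},{"trans": [0,0,125]}]' > next.json && python3 -m inch next.json >/dev/null
echo '[{"trans": [0,0,2]},{"trans": [0,0,4]},{"trans": [0,0,6]},{"trans": [0,0,7]},{"trans": [0,0,7]}]' > next.json && python3 -m inch next.json
echo '[{},{},{}]' > next.json && python3 -m inch next.json
```

```text
clock: 7.4
position: [460.8, 305.9, 267.2]
eef_rot: [0.608, 3.081, 0.001]
contact_force: [0.1, 0.3, -1.9]
finger_gap: 31.5
grasp_force: 40.2
clock: 7.7
position: [460.8, 305.9, 266.8]
eef_rot: [0.608, 3.082, 0.0]
contact_force: [1.0, 0.1, -1.3]
finger_gap: 31.5
grasp_force: 40.2
```

Still hanging, so I'll creep down.

```bash
echo '[{"trans": [0,0,1]},{"trans": [0,0,2]},{"trans": [0,0,2]}]' > next.json && python3 -m inch next.json
echo '[{"trans": [0,0,1]},{"trans": [0,0,1]}]' > next.json && python3 -m inch next.json
echo '[{"trans": [0,0,1]},{"trans": [0,0,1]}]' > next.json && python3 -m inch next.json
```

```text
clock: 8.0
position: [460.7, 305.8, 264.4]
eef_rot: [-0.608, -3.082, 0.0]
contact_force: [0.4, -0.8, -1.6]
finger_gap: 31.7
grasp_force: 40.2
clock: 8.2
position: [460.8, 305.9, 263.9]
eef_rot: [0.608, 3.082, 0.0]
contact_force: [0.5, -0.6, -1.5]
finger_gap: 32.0
grasp_force: 40.3
clock: 8.4
position: [461.0, 306.0, 263.7]
eef_rot: [0.608, 3.081, 0.002]
contact_force: [-1.5, 1.2, 5.3]
finger_gap: 31.5
grasp_force: 40.7
```

Contact. Now I'll open, rise, and move toward the bottle.

```bash
echo '[{},{},{},{},{}]' > next.json && python3 -m inch next.json 60
echo '[{"trans": [0,0,-15]},{"trans": [0,0,-40]},{"trans": [0,0,-80]},{"trans": [0,0,-110]},{"trans": [0,0,-140]}]' > next.json && python3 -m inch next.json
python3 plan.py 506 -279.5 404
```

```text
clock: 8.9
position: [460.8, 305.9, 262.6]
eef_rot: [-0.608, -3.082, 0.0]
contact_force: [0.0, -0.4, 0.3]
finger_gap: 60.1
grasp_force: 0.0
clock: 9.4
position: [460.5, 305.7, 405.8]
eef_rot: [0.608, 3.081, 0.002]
contact_force: [0.2, -0.4, 0.0]
finger_gap: 60.0
grasp_force: 0.0
tool delta [-264.5 -524.     1.2] dist 587.0 | close axis deg 67.7 Rz [ 0.002  0.001 -1.   ] q [ 0.52  0.13  1.32  0.    1.69 -0.66] t 9.4
```

```bash
echo '[{"trans": [-17,-35,0]},{"trans": [-35,-70,0]},{"trans": [-53,-105,0]},{"trans": [-70,-140,0]},{"trans": [-88,-175,0]}]' > next.json && python3 -m inch next.json >/dev/null
echo '[{"trans": [-17,-35,0]},{"trans": [-35,-70,0]},{"trans": [-53,-105,0]},{"trans": [-70,-140,0]},{"trans": [-88,-175,0]}]' > next.json && python3 -m inch next.json >/dev/null
echo '[{"trans": [-17,-35,0]},{"trans": [-35,-70,0]},{"trans": [-53,-105,0]},{"trans": [-70,-140,0]},{"trans": [-88,-174,0]}]' > next.json && python3 -m inch next.json >/dev/null
echo '[{},{},{}]' > next.json && python3 -m inch next.json
python3 plan.py 506 -279.5 266
python3 - <<'E'
from workcell import *
import cv2,numpy as np
for n in("top","scene"):
    r=read_camera(n);np.savez(f"{n}3.npz",**r)
a=cv2.resize(np.load("top3.npz")["color"][160:280,150:290],None,fx=2.8,fy=2.8,interpolation=2)
b=cv2.resize(np.load("scene3.npz")["color"][170:290,310:450],None,fx=2.8,fy=2.8,interpolation=2)
cv2.imwrite("pics/g3.png",np.hstack([a,b]))
E
```

```text
clock: 11.2
position: [505.9, -278.3, 403.5]
eef_rot: [0.607, 3.082, 0.0]
contact_force: [0.4, 0.5, 0.6]
finger_gap: 60.2
grasp_force: 0.0
tool delta [ -0.5  -1.1 137.5] dist 137.0 | close axis deg 67.7 Rz [ 0.001 -0.    -1.   ] q [-0.57  0.2   1.24  0.    1.7  -1.75] t 11.2
```

View pics/g3.png

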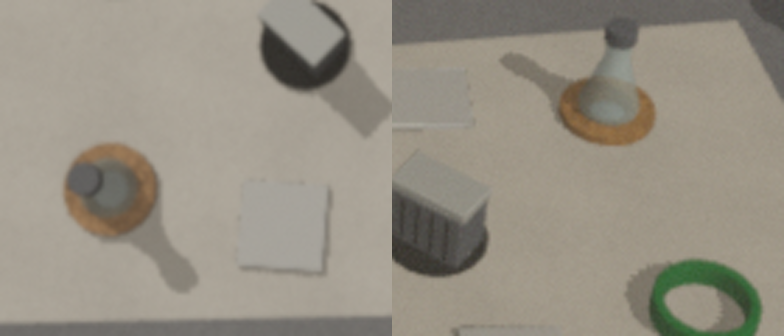

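Both panels show the flask upright and central on the ring, left at about (110,188) and right at (608,105). Now the bottle. The square pad is empty, so I'll also measure it with a contour.

```bash
echo '[{"trans": [0,0,40]},{"trans": [0,0,80]},{"trans": [0,0,110]},{"trans": [0,0,125]},{"trans": [0,-1,137]}]' > next.json && python3 -m inch next.json >/dev/null
echo '[{},{},{}]' > next.json && python3 -m inch next.json
echo '[{},{},{},{},{}]' > next.json && python3 -m inch next.json 20 40 >/dev/null
echo '[{},{},{},{},{}]' > next.json && python3 -m inch next.json
python3 - <<'E'
from h import *
for n,win in(("top",(280,350,160,215)),("scene",(230,285,230,275))):
  for s in "03":
    I,K,T=load(f"{n}{s}.npz");a,b,c,d=win
    G=cv2.resize(I[c:d,a:b].max(2),None,fx=8,fy=8,interpolation=cv2.INTER_CUBIC)
    th,m=cv2.threshold(G,0,255,cv2.THRESH_OTSU|cv2.THRESH_BINARY_INV)
    cs,_=cv2.findContours(m,0,2);q=max(cs,key=cv2.contourArea)[:,0]
    p=ray(K,T,(q+.5)/8-.5+(a,c),8).astype(np.float32);print(n,s,th,cv2.minAreaRect(p))
E
```

```text
clock: 12.1
position: [505.9, -280.3, 267.6]
eef_rot: [0.608, 3.079, -0.002]
contact_force: [-0.4, 0.2, 0.2]
finger_gap: 60.1
grasp_force: 0.0
clock: 13.1
position: [505.7, -280.1, 266.7]
eef_rot: [0.608, 3.08, -0.001]
contact_force: [1.5, 0.9, 4.2]
finger_gap: 34.5
grasp_force: 39.7
top 0 112.0 ((579.3342895507812, -83.50424194335938), (93.6172866821289, 94.3248062133789), 82.20867919921875)
top 3 111.0 ((579.852783203125, -83.2150650024414), (92.51475524902344, 92.7762680053711), 82.12142181396484)
scene 0 115.0 ((585.6231689453125, -83.99983978271484), (95.82807922363281, 100.5221939086914), 82.29906463623047)
scene 3 109.0 ((587.3314819335938, -83.66739654541016), (93.8831558227539, 96.78167724609375), 81.98648834228516)
```

```bash
echo '[{"trans": [0,0,-20]},{"trans": [0,0,-50]},{"trans": [0,0,-80]},{"trans": [0,0,-110]},{"trans": [0,0,-140]}]' > next.json && python3 -m inch next.json
echo '[{"spin": 0.08},{"spin": 0.16},{"spin": 0.25},{"spin": 0.33},{"spin": 0.33}]' > next.json && python3 -m inch next.json
echo '[{},{}]' > next.json && python3 -m inch next.json
python3 plan.py 583 -83.5 407
```

```text
clock: 13.6
position: [505.3, -280.1, 405.9]
eef_rot: [-0.608, -3.08, -0.001]
contact_force: [0.4, 0.4, -1.3]
finger_gap: 34.5
grasp_force: 40.3
clock: 14.1
position: [505.4, -280.2, 404.7]
eef_rot: [-1.107, -2.938, -0.0]
contact_force: [-0.4, 0.3, -2.5]
finger_gap: 34.8
grasp_force: 40.4
clock: 14.3
position: [505.4, -280.1, 405.3]
eef_rot: [-1.104, -2.941, -0.0]
contact_force: [-0.4, 0.0, -1.7]
finger_gap: 35.1
grasp_force: 40.4
tool delta [ 71.  199.1  -1.6] dist 211.0 | close axis deg 48.8 Rz [-0.001  0.    -1.   ] q [-0.57  0.2   1.24  0.    1.7  -1.42] t 14.3
```

```bash
echo '[{"trans": [5,15,0]},{"trans": [14,40,0]},{"trans": [23,66,0]},{"trans": [31,87,0]},{"trans": [38,107,0]}]' > next.json && python3 -m inch next.json >/dev/null
echo '[{"trans": [9,26,0]},{"trans": [17,49,0]},{"trans": [24,68,0]},{"trans": [29,82,0]},{"trans": [33,92,0]}]' > next.json && python3 -m inch next.json >/dev/null
echo '[{"trans": [0,0,30]},{"trans": [0,0,60]},{"trans": [0,0,85]},{"trans": [0,0,105]},{"trans": [0,0,120]}]' > next.json && python3 -m inch next.json >/dev/null
echo '[{},{},{}]' > next.json && python3 -m inch next.json
python3 plan.py 583 -83.5 267
python3 - <<'E'
from workcell import *
import cv2,numpy as np
for n in("top","scene"):
    r=read_camera(n);np.savez(f"{n}4.npz",**r)
a=cv2.resize(np.load("top4.npz")["color"][145:235,340:430],None,fx=4,fy=4,interpolation=2)
b=cv2.resize(np.load("scene4.npz")["color"][195:285,205:315],None,fx=4,fy=4,interpolation=2)
cv2.imwrite("pics/g4.png",np.hstack([a,b]))
E
```

```text
clock: 16.1
position: [583.6, -83.7, 287.4]
eef_rot: [1.105, 2.938, 0.001]
contact_force: [-1.0, 0.3, -1.5]
finger_gap: 34.8
grasp_force: 40.4
tool delta [ 0.6 -0.3 20.4] dist 20.0 | close axis deg 48.8 Rz [ 0.003 -0.001 -1.   ] q [-0.21  0.3   1.36  0.    1.48 -1.06] t 16.1
```

View pics/g4.png

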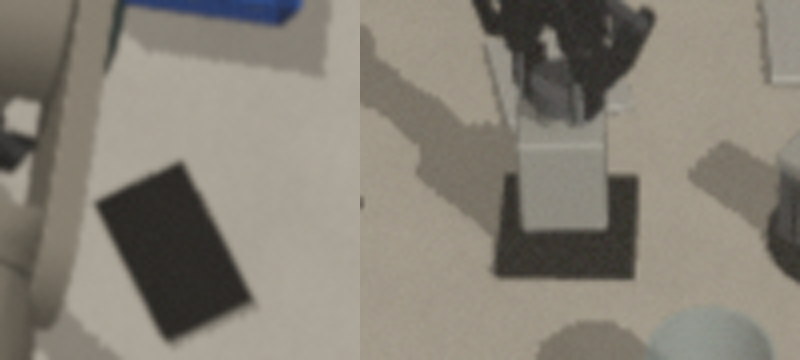

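The empty oblong pad is at left. At right the bottle is just above the square pad, its front edge (522,229)–(608,230) parallel to the pad's edges and centred left to right. Lowering.

```bash
echo '[{"trans": [0,0,5]},{"trans": [0,0,10]},{"trans": [0,0,14]},{"trans": [0,0,17]},{"trans": [0,0,17]}]' > next.json && python3 -m inch next.json >/dev/null
echo '[{"trans": [0,0,1]},{"trans": [0,0,2]},{"trans": [0,0,2]}]' > next.json && python3 -m inch next.json
echo '[{"trans": [0,0,1]},{"trans": [0,0,1]}]' > next.json && python3 -m inch next.json
echo '[{"trans": [0,0,1]},{"trans": [0,0,1]}]' > next.json && python3 -m inch next.json
```

```text
clock: 17.0
position: [583.3, -83.6, 266.9]
eef_rot: [1.106, 2.94, 0.0]
contact_force: [-0.6, 0.2, -2.0]
finger_gap: 35.0
grasp_force: 40.4
clock: 17.2
position: [583.5, -83.7, 266.7]
eef_rot: [1.106, 2.939, 0.0]
contact_force: [-0.3, 0.1, 3.9]
finger_gap: 34.8
grasp_force: 40.8
clock: 17.4
position: [583.5, -83.6, 266.7]
eef_rot: [1.105, 2.938, 0.001]
contact_force: [-3.2, 1.3, 9.9]
finger_gap: 34.9
grasp_force: 41.4
```

```bash
echo '[{},{},{},{},{}]' > next.json && python3 -m inch next.json 60 >/dev/null
echo '[{"trans": [0,0,-15]},{"trans": [0,0,-40]},{"trans": [0,0,-70]},{"trans": [0,0,-100]},{"trans": [0,0,-120]}]' > next.json && python3 -m inch next.json
echo '[{"spin": 0.13},{"spin": 0.26},{"spin": 0.4},{"spin": 0.53},{"spin": 0.67}]' > next.json && python3 -m inch next.json 78 >/dev/null
echo '[{"spin": 0.13},{"spin": 0.26},{"spin": 0.4},{"spin": 0.53},{"spin": 0.67}]' > next.json && python3 -m inch next.json >/dev/null
echo '[{"spin": 0.1},{"spin": 0.2},{"spin": 0.3},{"spin": 0.3},{"spin": 0.3}]' > next.json && python3 -m inch next.json >/dev/null
python3 plan.py 619 96.5 386
python3 - <<'E'
from h import *
from workcell import *
for n in("top","scene"):
    r=read_camera(n);np.savez(f"{n}5.npz",**r)
a=cv2.resize(np.load("top5.npz")["color"][145:235,235:345],None,fx=4,fy=4,interpolation=2)
b=cv2.resize(np.load("scene5.npz")["color"][200:290,265:355],None,fx=4,fy=4,interpolation=2)
cv2.imwrite("pics/g5.png",np.hstack([a,b]))
E
```

```text
clock: 18.4
position: [583.1, -83.6, 388.8]
eef_rot: [1.105, 2.936, 0.001]
contact_force: [0.2, 0.4, -0.1]
finger_gap: 60.2
grasp_force: 0.0
tool delta [ 152.6 -102.2   -0.4] dist 184.0 | close axis deg -45.1 Rz [ 0.001 -0.    -1.   ] q [-0.21  0.24  1.23  0.    1.67  0.58] t 19.9
```

View pics/g5.png

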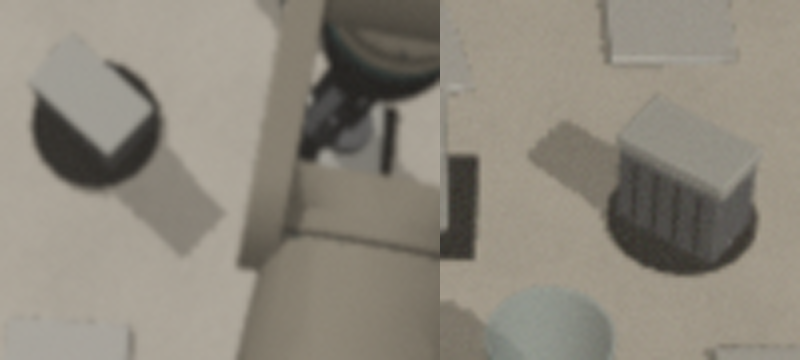

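The box is untouched: lid corners at left (72,33), (153,105), (110,157), (28,83) and at right (658,94), (762,150), (724,192), (620,130). The round pad is below it. I'll refine with these.

Run:
```python
from h import *
for n,o,p in(("top",(235,145),[(72,33),(153,105),(110,157),(28,83)]),("scene",(265,200),[(218,94),(322,150),(284,192),(180,130)])):
    I,K,T=load(n+"5.npz");w=ray(K,T,(np.array(p)+.5)/4-.5+o,80);e=np.roll(w,-1,0)-w;print(w.mean(0),np.linalg.norm(e,axis=1).round(),np.degrees(np.arctan2(e[:,1],e[:,0])).round())
```

```text
[617.28664755  95.34628438] [79. 49. 80. 48.] [-133.  140.   46.  -41.]
[621.13309124  97.15214827] [82. 46. 83. 43.] [  44.  -43. -138.  135.]
```

```bash
echo '[{"trans": [30,-20,0]},{"trans": [62,-41,0]},{"trans": [95,-63,0]},{"trans": [128,-85,0]},{"trans": [153,-102,0]}]' > next.json && python3 -m inch next.json >/dev/null
echo '[{},{},{}]' > next.json && python3 -m inch next.json
echo '[{"trans": [0,0,35]},{"trans": [0,0,75]},{"trans": [0,0,115]},{"trans": [0,0,145]},{"trans": [0,0,168]}]' > next.json && python3 -m inch next.json >/dev/null
echo '[{},{},{}]' > next.json && python3 -m inch next.json
echo '[{},{},{},{},{}]' > next.json && python3 -m inch next.json 35 40
echo '[{},{},{}]' > next.json && python3 -m inch next.json
echo '[{"trans": [0,0,-20]},{"trans": [0,0,-60]},{"trans": [0,0,-100]},{"trans": [0,0,-140]},{"trans": [0,0,-170]}]' > next.json && python3 -m inch next.json
echo '[{},{}]' > next.json && python3 -m inch next.json
python3 plan.py 508.5 -277.5 387
```

```text
clock: 20.8
position: [619.9, 95.7, 384.8]
eef_rot: [2.905, 1.196, -0.0]
contact_force: [0.5, -0.1, -0.1]
finger_gap: 78.1
grasp_force: 0.0
clock: 21.6
position: [620.6, 96.1, 219.1]
eef_rot: [2.904, 1.196, 0.006]
contact_force: [-0.2, -0.2, 0.9]
finger_gap: 78.2
grasp_force: 0.0
clock: 22.1
position: [620.2, 96.8, 218.2]
eef_rot: [2.904, 1.197, 0.003]
contact_force: [-2.3, 0.4, 6.5]
finger_gap: 47.5
grasp_force: 42.3
clock: 22.4
position: [620.2, 96.8, 218.2]
eef_rot: [2.904, 1.197, 0.003]
contact_force: [-2.2, -0.0, 5.9]
finger_gap: 47.4
grasp_force: 42.3
clock: 22.9
position: [619.8, 96.5, 389.2]
eef_rot: [2.904, 1.197, 0.003]
contact_force: [0.6, 0.4, -1.8]
finger_gap: 47.9
grasp_force: 42.0
clock: 23.1
position: [619.9, 96.5, 385.8]
eef_rot: [-2.904, -1.197, 0.001]
contact_force: [-0.0, -0.2, -3.2]
finger_gap: 47.8
grasp_force: 42.1
tool delta [-342.6  186.9   -1.1] dist 390.0 | close axis deg -45.2 Rz [-0.001 -0.    -1.   ] q [ 0.1   0.35  1.1  -0.    1.69  0.88] t 23.1
```

Run:
```python
from h import *
from workcell import *
for n in("top","scene"): np.savez(f"{n}6.npz",**read_camera(n))
for n,win in(("top",(355,412,180,238)),("scene",(155,212,212,262)),("top",(236,285,150,200)),("scene",(295,355,225,275))):
  for s in "56":
    I,K,T=load(f"{n}{s}.npz");a,b,c,d=win
    G=cv2.resize(I[c:d,a:b].max(2),None,fx=8,fy=8,interpolation=cv2.INTER_CUBIC)
    th,m=cv2.threshold(G,0,255,cv2.THRESH_OTSU|cv2.THRESH_BINARY_INV)
    cs,_=cv2.findContours(m,0,2);q=max(cs,key=cv2.contourArea)[:,0]
    p=ray(K,T,(q+.5)/8-.5+(a,c),8).astype(np.float32);print(n,s,th,cv2.minAreaRect(p))
```

```text
top 5 108.0 ((506.26641845703125, -276.4815979003906), (120.71893310546875, 77.77592468261719), 24.604032516479492)
top 6 112.0 ((506.0380859375, -277.2918701171875), (120.03276824951172, 76.05552673339844), 24.153575897216797)
scene 5 107.0 ((512.500732421875, -277.01092529296875), (125.76942443847656, 77.69921112060547), 24.006032943725586)
scene 6 110.0 ((512.868896484375, -277.08935546875), (125.13834381103516, 77.66242980957031), 24.031679153442383)
top 5 113.0 ((606.4264526367188, 93.98582458496094), (89.95829010009766, 98.48139953613281), 21.743623733520508)
top 6 99.0 ((660.3098754882812, 126.38615417480469), (81.21028137207031, 67.66604614257812), 88.80200958251953)
scene 5 113.0 ((616.6749877929688, 95.42050170898438), (102.04647827148438, 107.34182739257812), 69.52324676513672)
scene 6 110.0 ((618.88330078125, 95.4959716796875), (100.77906036376953, 103.0842514038086), 81.28215789794922)
```

```bash
echo '[{"spin": 0.09},{"spin": 0.18},{"spin": 0.27},{"spin": 0.36},{"spin": 0.36}]' > next.json && python3 -m inch next.json >/dev/null
echo '[{},{}]' > next.json && python3 -m inch next.json
python3 plan.py 508 -277 387
```

```text
clock: 23.9
position: [620.0, 96.5, 385.8]
eef_rot: [-3.071, -0.66, 0.002]
contact_force: [-0.3, 0.4, -1.5]
finger_gap: 48.1
grasp_force: 42.1
tool delta [-255.6  294.5   -1. ] dist 390.0 | close axis deg -65.7 Rz [-0.001 -0.    -1.   ] q [0.1  0.35 1.1  0.   1.69 1.24] t 23.9
```

```bash
echo '[{"trans": [-10,12,0]},{"trans": [-28,32,0]},{"trans": [-47,54,0]},{"trans": [-66,76,0]},{"trans": [-85,98,0]}]' > next.json && python3 -m inch next.json >/dev/null
echo '[{"trans": [-20,23,0]},{"trans": [-40,46,0]},{"trans": [-60,69,0]},{"trans": [-75,86,0]},{"trans": [-90,104,0]}]' > next.json && python3 -m inch next.json >/dev/null
echo '[{"trans": [-18,21,0]},{"trans": [-36,42,0]},{"trans": [-54,62,0]},{"trans": [-70,80,0]},{"trans": [-80,92,0]}]' > next.json && python3 -m inch next.json >/dev/null
echo '[{"trans": [0,0,35]},{"trans": [0,0,70]},{"trans": [0,0,100]},{"trans": [0,0,125]},{"trans": [0,0,145]}]' > next.json && python3 -m inch next.json >/dev/null
echo '[{},{},{}]' > next.json && python3 -m inch next.json
python3 plan.py 508 -277 218
python3 - <<'E'
from h import *
from workcell import *
for n in("top","scene"):
    r=read_camera(n);np.savez(f"{n}7.npz",**r)
a=cv2.resize(np.load("top7.npz")["color"][145:245,245:355],None,fx=3.5,fy=3.5,interpolation=2)
b=cv2.resize(np.load("scene7.npz")["color"][180:280,150:265],None,fx=3.5,fy=3.5,interpolation=2)
cv2.imwrite("pics/g7.png",np.hstack([a,b]))
E
```

```text
clock: 26.2
position: [508.0, -276.4, 243.6]
eef_rot: [3.07, 0.657, 0.003]
contact_force: [-0.2, -0.7, -3.1]
finger_gap: 47.5
grasp_force: 41.9
tool delta [-0.3  0.5 25.6] dist 26.0 | close axis deg -65.8 Rz [ 0.003 -0.002 -1.   ] q [-0.56  0.31  1.44  0.    1.39  0.59] t 26.2
```

View pics/g7.png

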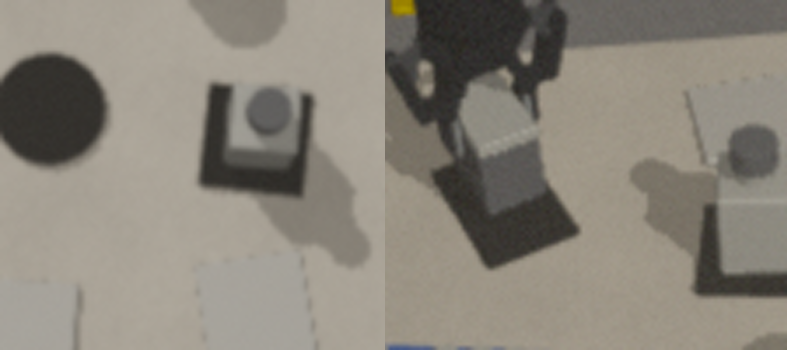

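Left: the bottle stands on the square pad with its top at about (268,110), and the round pad is free at (50,108). Right: the box hovers over the oblong pad in line with it. Lowering.

```bash
echo '[{"trans": [0,0,7]},{"trans": [0,0,14]},{"trans": [0,0,19]},{"trans": [0,0,23]},{"trans": [0,0,23]}]' > next.json && python3 -m inch next.json >/dev/null
echo '[{"trans": [0,0,1]},{"trans": [0,0,1]},{"trans": [0,0,1]}]' > next.json && python3 -m inch next.json
echo '[{"trans": [0,0,1]},{"trans": [0,0,1]}]' > next.json && python3 -m inch next.json
echo '[{"trans": [0,0,1]},{"trans": [0,0,1]}]' > next.json && python3 -m inch next.json
```

```text
clock: 27.1
position: [507.7, -276.1, 218.1]
eef_rot: [3.072, 0.658, 0.0]
contact_force: [-3.4, 1.9, 3.9]
finger_gap: 47.5
grasp_force: 42.0
clock: 27.3
position: [507.7, -276.1, 218.1]
eef_rot: [3.072, 0.658, 0.0]
contact_force: [-5.6, 3.5, 10.7]
finger_gap: 47.4
grasp_force: 42.9
clock: 27.5
position: [507.7, -276.1, 218.1]
eef_rot: [3.072, 0.658, 0.0]
contact_force: [-10.4, 4.9, 16.5]
finger_gap: 47.6
grasp_force: 43.6
```

```bash
echo '[{"trans": [0,0,-2]},{"trans": [0,0,-2]}]' > next.json && python3 -m inch next.json
echo '[{},{},{},{},{}]' > next.json && python3 -m inch next.json 78
echo '[{"trans": [0,0,-20]},{"trans": [0,0,-60]},{"trans": [0,0,-100]},{"trans": [0,0,-140]},{"trans": [0,0,-185]}]' > next.json && python3 -m inch next.json
python3 plan.py 460.8 305.9 404
python3 - <<'E'
from h import *
from workcell import *
for n in("top","scene"):
    r=read_camera(n);np.savez(f"{n}8.npz",**r)
b=cv2.resize(np.load("scene8.npz")["color"][185:275,150:300],None,fx=4,fy=4,interpolation=2)
cv2.imwrite("pics/g8.png",b)
E
```

```text
clock: 27.7
position: [507.8, -276.2, 218.1]
eef_rot: [3.071, 0.657, 0.001]
contact_force: [-2.6, 0.9, 4.5]
finger_gap: 47.1
grasp_force: 42.2
clock: 28.2
position: [507.7, -276.1, 217.5]
eef_rot: [-3.072, -0.658, 0.0]
contact_force: [0.8, -0.5, -0.4]
finger_gap: 78.1
grasp_force: 0.0
clock: 28.7
position: [507.4, -275.9, 403.7]
eef_rot: [-3.071, -0.657, 0.001]
contact_force: [0.4, -0.3, -0.7]
finger_gap: 78.1
grasp_force: 0.0
tool delta [ 1.957e+02 -5.499e+02  1.000e-01] dist 584.0 | close axis deg -65.8 Rz [-0.001  0.001 -1.   ] q [-0.56  0.2   1.24  0.    1.7   0.59] t 28.7
```

View pics/g8.png

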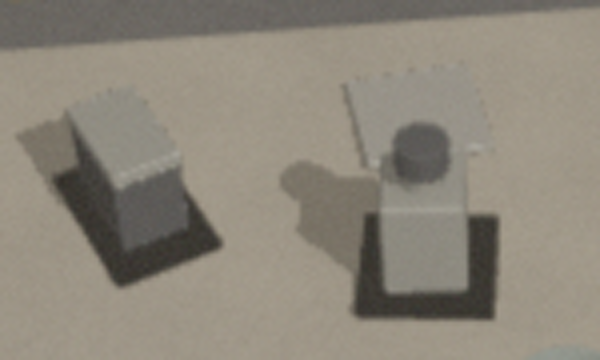

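The box stands in line with the oblong pad (front base edge (125,250)–(188,228)) and the bottle on the square pad (front base edge (385,294)–(469,292)). I'll compute the offsets while going back for the flask.

```bash
echo '[{"trans": [13,-36,0]},{"trans": [26,-73,0]},{"trans": [39,-110,0]},{"trans": [52,-147,0]},{"trans": [65,-183,0]}]' > next.json && python3 -m inch next.json 60 >/dev/null
echo '[{"trans": [13,-36,0]},{"trans": [26,-73,0]},{"trans": [39,-110,0]},{"trans": [52,-147,0]},{"trans": [65,-183,0]}]' > next.json && python3 -m inch next.json >/dev/null
echo '[{"trans": [13,-36,0]},{"trans": [26,-73,0]},{"trans": [39,-110,0]},{"trans": [52,-147,0]},{"trans": [66,-184,0]}]' > next.json && python3 -m inch next.json >/dev/null
echo '[{},{},{}]' > next.json && python3 -m inch next.json
python3 plan.py 460.8 305.9 263.5
python3 - <<'E'
from h import *
for n in("top","scene"):
    from workcell import read_camera
    np.savez(f"{n}9.npz",**read_camera(n))
I,K,T=load("scene8.npz")
f=lambda p:ray(K,T,(np.array(p)+.5)/4-.5+(150,185),8)
def loc(w,c,yaw):
    a=np.radians(yaw);return (w-c)@np.array([[np.cos(a),-np.sin(a)],[np.sin(a),np.cos(a)]])
s=f([(369,214),(498,215),(495,319),(356,317)]);c=s.mean(0);print("bottle edge in sq frame (want x=28,y=+-28)",c,loc(f([(385,294),(469,292)]),c,-8).round(1), loc(s,c,-8).round(1))
q=f([(120,287),(222,243)]);a=np.radians(24.1);m=q.mean(0)-60*np.array([np.cos(a),np.sin(a)])
print("box edge (want x=38,y=+-24)",m,loc(f([(125,250),(188,228)]),m,24.1).round(1),loc(q,m,24.1).round(1))
I,K,T=load("top9.npz")
cv2.imwrite("pics/g9.png",cv2.resize(I[145:245,245:415],None,fx=4.5,fy=4.5,interpolation=2))
E
```

```text
clock: 30.6
position: [461.5, 305.2, 402.5]
eef_rot: [3.072, 0.656, -0.0]
contact_force: [0.6, 0.2, 0.6]
finger_gap: 60.3
grasp_force: 0.0
tool delta [ -0.3  -1.  139. ] dist 139.0 | close axis deg -65.9 Rz [-0. -0. -1.] q [ 0.52  0.13  1.32 -0.    1.69  1.67] t 30.6
bottle edge in sq frame (want x=28,y=+-28) [587.38595031 -81.58015248] [[ 27.  -27.7]
 [ 24.   27.2]] [[-47.  -44.1]
 [-48.   44. ]
 [ 47.4  45.1]
 [ 47.6 -45. ]]
box edge (want x=38,y=+-24) [ 512.48422552 -276.30793013] [[ 31.4 -21.3]
 [ 33.9  23.3]] [[ 61.3 -37.1]
 [ 58.7  37.1]]
```

View pics/g9.png

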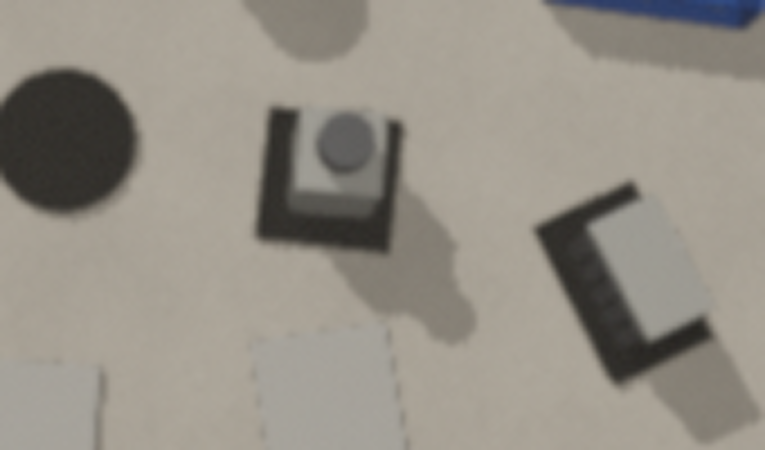

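Top view: the bottle's cap is at (346,142) on the square pad, the box lid has corners (587,226), (652,192), (712,305), (647,341) on the oblong pad, and the round pad is free at (65,140). I'll check the offsets within this view while I grip the flask.

```bash
echo '[{"trans": [0,0,40]},{"trans": [0,0,80]},{"trans": [0,0,110]},{"trans": [0,0,125]},{"trans": [0,-1,138]}]' > next.json && python3 -m inch next.json >/dev/null
echo '[{},{},{}]' > next.json && python3 -m inch next.json
echo '[{},{},{},{},{}]' > next.json && python3 -m inch next.json 20 40 >/dev/null
echo '[{},{},{}]' > next.json && python3 -m inch next.json
python3 - <<'E'
from h import *
I,K,T=load("top9.npz")
f=lambda p,z:ray(K,T,(np.array(p)+.5)/4.5-.5+(245,145),z)
def an(w): 
    e=np.roll(w,-1,0)-w;return np.linalg.norm(e,axis=1).round(),np.degrees(np.arctan2(e[:,1],e[:,0])).round()
for s,p,z in(("oblong",[(632,182),(536,230),(618,386),(712,330)],8),("lid",[(587,226),(652,192),(712,305),(647,341)],80),("sq",[(271,107),(403,122),(388,252),(257,238)],8)):
    w=f(p,z);print(s,w.mean(0),*an(w))
print("cap",f([(346,142)],120))
a,b,c,d=236,285,150,200
G=cv2.resize(I[c:d,a:b].max(2),None,fx=8,fy=8,interpolation=2);th,m=cv2.threshold(G,0,255,cv2.THRESH_OTSU|cv2.THRESH_BINARY_INV)
q=max(cv2.findContours(m,0,2)[0],key=cv2.contourArea)[:,0];p=ray(K,T,(q+.5)/8-.5+(a,c),8).astype(np.float32);print("round top",cv2.fitEllipse(p))
I,K,T=load("scene9.npz");a,b,c,d=295,355,225,275
G=cv2.resize(I[c:d,a:b].max(2),None,fx=8,fy=8,interpolation=2);th,m=cv2.threshold(G,0,255,cv2.THRESH_OTSU|cv2.THRESH_BINARY_INV)
q=max(cv2.findContours(m,0,2)[0],key=cv2.contourArea)[:,0];p=ray(K,T,(q+.5)/8-.5+(a,c),8).astype(np.float32);print("round scene",cv2.fitEllipse(p))
E
```

```text
clock: 31.5
position: [461.4, 307.1, 266.5]
eef_rot: [-3.071, -0.657, -0.005]
contact_force: [-0.5, -0.9, 0.3]
finger_gap: 60.0
grasp_force: 0.0
clock: 32.3
position: [461.1, 307.1, 265.7]
eef_rot: [-3.071, -0.658, -0.003]
contact_force: [-0.7, 1.8, 5.6]
finger_gap: 31.7
grasp_force: 39.4
oblong [ 506.89819225 -278.30016798] [ 73. 117.  74. 112.] [ 115. -155.  -61.   25.]
lid [ 506.94999677 -275.77455582] [47. 80. 47. 81.] [ -64. -155.  117.   25.]
sq [580.44336242 -83.47871966] [90. 90. 88. 91.] [-98. 171.  83.  -8.]
cap [[581.43451819 -83.73824559]]
round top ((611.0831909179688, 95.95390319824219), (97.8727798461914, 100.06497192382812), 120.46068572998047)
round scene ((618.232666015625, 95.56475067138672), (100.56967163085938, 103.51663208007812), 79.11978149414062)
```

```bash
echo '[{"trans": [0,0,-20]},{"trans": [0,0,-50]},{"trans": [0,0,-80]},{"trans": [0,0,-110]},{"trans": [0,0,-140]}]' > next.json && python3 -m inch next.json >/dev/null
echo '[{},{}]' > next.json && python3 -m inch next.json
python3 plan.py 613.5 95.8 404
```

```text
clock: 33.0
position: [461.0, 306.8, 403.7]
eef_rot: [3.072, 0.657, -0.001]
contact_force: [0.0, 0.2, -3.0]
finger_gap: 31.8
grasp_force: 40.2
tool delta [ 52.8 254.9  -0.3] dist 260.0 | close axis deg -65.8 Rz [-0.001 -0.001 -1.   ] q [ 0.52  0.13  1.32 -0.    1.69  1.67] t 33.0
```

```bash
echo '[{"trans": [3,15,0]},{"trans": [9,42,0]},{"trans": [15,72,0]},{"trans": [21,102,0]},{"trans": [27,130,0]}]' > next.json && python3 -m inch next.json >/dev/null
echo '[{"trans": [6,30,0]},{"trans": [12,60,0]},{"trans": [18,86,0]},{"trans": [22,108,0]},{"trans": [26,125,0]}]' > next.json && python3 -m inch next.json >/dev/null
echo '[{"trans": [0,0,30]},{"trans": [0,0,65]},{"trans": [0,0,95]},{"trans": [0,0,115]},{"trans": [0,0,130]}]' > next.json && python3 -m inch next.json >/dev/null
echo '[{},{},{}]' > next.json && python3 -m inch next.json
python3 plan.py 613.5 95.8 262
python3 - <<'E'
from h import *
from workcell import *
r=read_camera("scene");np.savez("scene10.npz",**r)
cv2.imwrite("pics/g10.png",cv2.resize(r["color"][185:285,275:375],None,fx=5,fy=5,interpolation=2))
E
```

```text
clock: 34.8
position: [614.1, 95.9, 276.4]
eef_rot: [3.072, 0.658, 0.004]
contact_force: [0.1, 0.7, -2.1]
finger_gap: 31.8
grasp_force: 40.2
tool delta [-0.6 -0.1 14.4] dist 14.0 | close axis deg -65.8 Rz [ 0.003  0.    -1.   ] q [0.1  0.39 1.27 0.   1.48 1.24] t 34.8
```

View pics/g10.png

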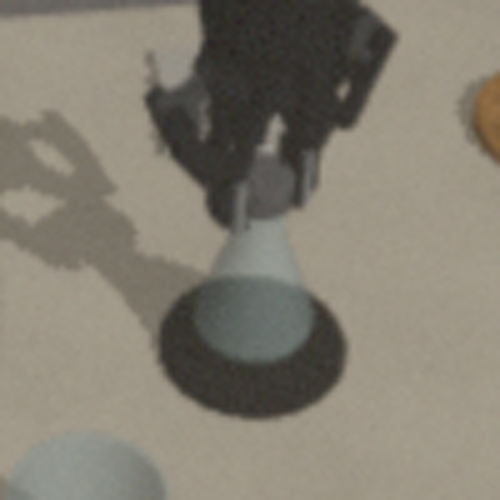

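The flask hangs upright just above the round pad, its base centred left to right at about (253,320) against the pad at (253,347). Lowering.

```bash
echo '[{"trans": [0,0,5]},{"trans": [0,0,9]},{"trans": [0,0,11]},{"trans": [0,0,12]},{"trans": [0,0,12]}]' > next.json && python3 -m inch next.json >/dev/null
echo '[{"trans": [0,0,1]},{"trans": [0,0,1]},{"trans": [0,0,1]}]' > next.json && python3 -m inch next.json
echo '[{"trans": [0,0,1]},{"trans": [0,0,1]},{"trans": [0,0,1]}]' > next.json && python3 -m inch next.json
```

```text
clock: 35.65
position: [613.7, 95.9, 261.8]
eef_rot: [-3.072, -0.658, -0.0]
contact_force: [0.4, -0.7, -1.6]
finger_gap: 31.4
grasp_force: 40.3
clock: 35.95
position: [613.8, 96.0, 261.7]
eef_rot: [-3.072, -0.658, -0.003]
contact_force: [-1.5, 1.0, 4.6]
finger_gap: 32.1
grasp_force: 40.7
```

```bash
echo '[{},{},{},{},{}]' > next.json && python3 -m inch next.json 60 >/dev/null
echo '[{"trans": [0,0,-15]},{"trans": [0,0,-40]},{"trans": [0,0,-80]},{"trans": [0,0,-120]},{"trans": [0,0,-160]}]' > next.json && python3 -m inch next.json >/dev/null
echo '[{"trans": [-20,-40,0]},{"trans": [-40,-80,0]},{"trans": [-60,-120,0]},{"trans": [-80,-160,0]},{"trans": [-90,-180,0]}]' > next.json && python3 -m inch next.json >/dev/null
echo '[{},{},{}]' > next.json && python3 -m inch next.json
python3 - <<'E'
from h import *
from workcell import *
for n in("top","scene"): np.savez(f"{n}11.npz",**read_camera(n))
a=cv2.resize(np.load("top11.npz")["color"][80:250,160:430],None,fx=2.2,fy=2.2,interpolation=2)[:, :594]
b=cv2.resize(np.load("scene11.npz")["color"][180:300,130:430],None,fx=1.98,fy=1.85,interpolation=2)[:, :594]
cv2.imwrite("pics/g11.png",np.vstack([a,b]))
E
```

```text
clock: 37.75
position: [458.5, 222.6, 421.1]
eef_rot: [3.072, 0.656, 0.001]
contact_force: [0.4, -0.5, -0.3]
finger_gap: 59.9
grasp_force: 0.0
```

View pics/g11.png

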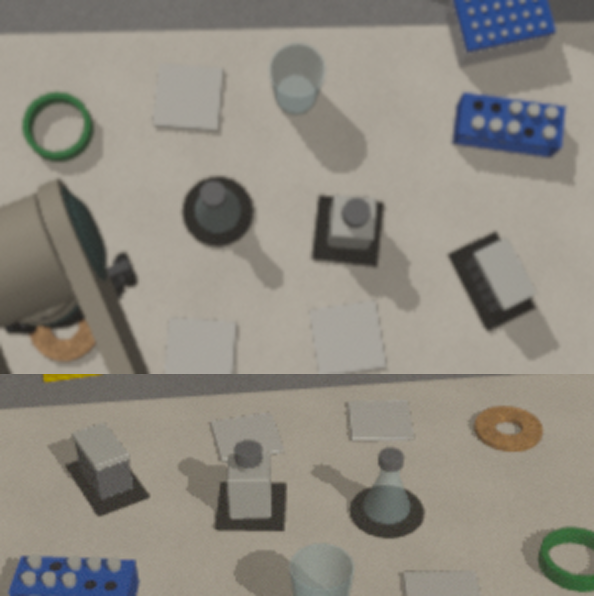

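All three vessels stand upright and centred: the flask on the round pad (218,210), the bottle on the square pad (348,230) and the box along the oblong pad (492,280). The ring is empty at (508,428), and the rack, beaker and tape haven't moved.

```bash
python3 -c "from workcell import finish_job;print(finish_job())"
```

```text
the job is handed in; nothing more can be done
None
```

The job is handed in at about 38 s: flask on the round pad, bottle on the square pad, box along the oblong pad, each upright and centred to within about 5 mm by the cameras, with the cork ring empty and the rack, beaker and tape roll not moved.

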